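Hold up the fallen front of a gingerbread house

ROBOT

A 6-joint arm with a two-finger parallel gripper is mounted at the origin on the work surface. World frame = base frame: x ahead of the robot, y to its left, z up, the work surface at z = 0. Lengths are in m, angles in rad, forces in N, time in s.
With the tool pointing down it reaches from about 0.275 to 0.85 m from the base axis. Payload 5.2 kg.
Tool frame: the origin (TCP) lies between the finger pads; the fingertips stand 11 mm ahead of it and the grasp point (between the pads) lies 8 mm behind it; z points along the fingers, y is the line along which they close (so a half turn about z gives the same grasp; the last joint's range is limited). The gripper opens to 85 mm and grips with 20 to 120 N. Pads are 22 mm wide; open, the fingers measure 114 mm over their backs; the gripper's body (76 mm by 85 mm) begins 54 mm behind the grasp point. The pads swing forward as they close: fully open they stand 13 mm farther back than shut.
Start: joints at [-1.41, 0.259, 1.535, -0, 1.348, -0.203], TCP at [0.196, -0.514, 0.242] pointing down, gripper open.
Joint ranges: [-3.14, 3.14], [-0.91, 2.08], [0.19, 2.58], [-1.22, 4.36], [0.22, 2.71], [-3.12, 3.12]. Speed limits (rad/s): [2.57, 2.57, 3.14, 3.14, 3.14, 3.14].

INTERFACE

Orientations are given as a unit quaternion [x, y, z, w].
In Python, from workcell import robot gives the robot as it stands. The module is installed in compiled form; this text tells all that it offers.
- The arm moves only by the shell command python3 -m inch 'ROWS' [FORCE]. ROWS is JSON, a list of rows, each an object of numbers: "fingers": the closure, from -1 (fully open) to 1 (shut); "tx", "ty", "tz": the shift along the tool's x, y, z in mm; "roll": the turn about the tool's z in degrees. In form: [{"fingers": .., "tx": .., "ty": .., "tz": .., "roll": ..}, ...]. A call has 1 to 20 rows; each row is the pose to reach, as a shift and turn from the pose commanded when the call began, along the tool's axes at that moment; what a row does not reach only later rows make up. A row lasts 1/10 s, in which the tool goes at most 50 mm and 8.59 degrees, less where a joint would pass 70% of its speed; a pose out of reach is approached as far as the arm can. A call with a gripper value outside its range is refused whole. The fingers move at their own pace and stop on an object; FORCE is the grip in N (left out, the last holds). Time passes only in rows, so rows that repeat a pose let the fingers close. It gives the time, the measured TCP pose, the force, the opening and the grip force at its end, in the units of the state.
- robot.sense(): the state, without advancing time (a new reading comes with each control period).
- robot.grab_frame(name): name is "scene" or "top" or "wrist"; returns (picture, depth): 400x640x3 uint8, red, green, blue; 400x640 float32, m along the optical axis (not along the pixel's ray), 0 where there is no reading.
- robot.camera_params(name): a dict with "camera_matrix" (3x3 intrinsics, pixels), "R" (3x3) and "t" (3): a world point X has camera coordinates R X + t; the wrist camera has in their place "T_tool_cam" (4x4, takes a point from camera to tool coordinates, whose origin is the TCP and whose axes are the flange's). Camera axes: x right, y down, z forward; pixel columns grow to the right and rows downward; lengths in m; the calibration is good to about 2 mm. A picture is of the moment at which its call begins: read the wrist's pose just before it. camera_params takes no time and is no camera call.
- robot.sign_off(): hands the job in; it is judged then, once.
The state is a dict: "t": time; "joint_pos": joint angles; "qvel": joint speeds; "tau": joint torques, N m; "ee_pos": TCP position; "eef_rot": TCP orientation; "contact_force": force on the tool from outside, world axes, zero at the start; "torque": the same for the moment, N m; "width": opening from 0.0 (shut) to 1.0 (fully open); "gripper_force": force on a finger pad.
Only numpy, scipy, OpenCV 4.12 (cv2) and the standard library are available. Lean on these libraries where they do the work, as an engineer would, in place of code of your own. Each camera call takes 0.05 s, during which the arm holds its last target. There are 200 camera calls.

TASK

The front wall of the gingerbread house has fallen over onto the worktop. Stand it upright on the cake board again, closing the open front of the house with its sides flush with the two side walls, and press it gently and squarely against their front edges with a steady push of 4 to 12 N so that I can pipe icing down the inside corners. Finish still holding it there, without letting go, and leave the cutter, the jar and the wooden strip alone.

Things in the scene. Friction and masses are not known exactly. Their poses are not given: they have to be found in the camera images.
- front: fallen front wall: loose rigid brown gingerbread gable plate, 62 mm wide, 12 mm thick, 40-85 g; sides 75 mm high, right-angled peak at 106 mm; doorway 24 x 42 mm through the middle of its base. Origin: middle of the base edge, mid-thickness; z base to peak, y across, x through the plate. Both faces alike. Starts flat (origin 6 mm up), peak pointing away from the robot within 0.7 rad
- front_peak (a point): point of the front wall's peak, mid-thickness, 106 mm from front's origin along its z; either face of the wall may look out of the house
- board: round white cake board, 200 mm across, 10 mm thick, stuck fast to the worktop; origin at the centre of its underside
- shell: standing part of the house, brown, iced fast to the board: two side walls (11 mm thick, 74 mm high, 80 mm long, 62 mm apart over their outer faces, 40 mm between) and a gabled back wall, 106 mm high; no roof, no front. Origin: on the board, midway between the side walls, in the plane of their front edges. x points into the house, y across, z up. Fixed and rigid: gives under 1 mm when pressed
- seat (a point): where front's origin belongs when the wall is in place: on the board's top, 10 mm above the worktop, midway between the side walls, 6 mm in front of their front edges. x points into the house, towards the robot within 0.6 rad: the open front looks away from the robot
- cutter: loose heart-shaped steel biscuit cutter, about 62 mm wide, 25 mm high; origin at its middle on the worktop; bystander
- sprinkles: loose amber glass jar with a red cap, 48 mm across, 75 mm high; origin at the centre of its underside; bystander
- strip: loose wooden rolling guide strip lying flat, 300 x 30 x 8 mm, long along its x; origin at the centre of its underside; bystander

How it is judged:
By the outcome, as a careful person would: the job done as asked, in the order asked, and still so for the second after the job is handed in, while the arm keeps its last pose, push and grip.
It also fails if it takes over 64 s, if anything falls off the work surface, if the arm or the gripper's body presses on something with over 40 N, if the wrist force passes 120 N, or if a joint passes its speed limit or range.

## Working session

There is one attempt and no reset: what is moved stays moved. The work goes in short steps, Python scripts to look and compute and a shell command to move; the robot and the scene stay as the last step left them, time stands still between calls to the robot, and variables do not carry over. Pictures are saved under pics/ and viewed, at most 10 in all, crops included, and the job is handed in when it is done.

```bash
mkdir -p pics
cat > h.py <<'E'
from workcell import robot
import numpy as np, cv2
from scipy.spatial.transform import Rotation as Rn
def cam(name):
    p=robot.camera_params(name); s=robot.sense()
    K=np.array(p["camera_matrix"])
    if "T_tool_cam" in p:
        T=np.eye(4);T[:3,:3]=Rn.from_quat(s["eef_rot"]).as_matrix();T[:3,3]=s["ee_pos"]
        W=T@np.array(p["T_tool_cam"]); Rwc=W[:3,:3]; c=W[:3,3]
    else:
        R=np.array(p["R"]);t=np.array(p["t"]);Rwc=R.T;c=-R.T@t
    pic,d=robot.grab_frame(name)
    return pic,d,K,Rwc,c
def onplane(uv,z,K,Rwc,c):
    uv=np.atleast_2d(uv).astype(float)
    r=np.c_[uv,np.ones(len(uv))]@np.linalg.inv(K).T@Rwc.T
    return c+r*((z-c[2])/r[:,2:3])
def cloud(d,K,Rwc,c):
    v,u=np.mgrid[:d.shape[0],:d.shape[1]]
    r=np.stack([u,v,np.ones_like(u)],-1)@np.linalg.inv(K).T
    return (r*d[...,None])@Rwc.T+c
def save(n,pic): cv2.imwrite(f"pics/{n}.png",pic[...,::-1])
E
python3 - <<'E'
from h import *
s=robot.sense();print(s)
for n in("scene","top"):
    a=cam(n);save(n,a[0]);np.savez(n,*a);print(n,a[4],a[3].round(3).tolist())
print(robot.camera_params("wrist"))
E
```

```text
{'t': 0.0, 'joint_pos': array([-1.40978688e+00,  2.59348889e-01,  1.53612123e+00,  2.75205658e-05,
        1.34804851e+00, -2.02804993e-01]), 'qvel': array([ 0.00066115, -0.00010025, -0.00045158, -0.00149528,  0.00039747,
       -0.00055527]), 'tau': array([ 1.50551543e-03, -4.46028113e+01, -2.90568727e+01, -1.49590082e-04,
        1.20587429e-02, -7.17626619e-06]), 'ee_pos': array([ 0.19565263, -0.51344543,  0.24145624]), 'eef_rot': array([ 9.83500551e-01,  1.80902566e-01,  3.35373228e-05, -9.62498431e-04]), 'contact_force': array([-0.30513646,  0.22180434, -0.64394289]), 'torque': array([-0.01835018, -0.00592963,  0.0044961 ]), 'gripper_force': 0.0, 'width': 1.0034893182636653}
scene [ 1.07332293 -0.32837888  0.75624619] [[0.647, 0.557, -0.522], [0.763, -0.466, 0.448], [0.006, -0.688, -0.726]]
top [0.45848099 0.10653012 0.95576599] [[0.006, -0.991, 0.134], [-1.0, -0.006, 0.003], [-0.003, -0.134, -0.991]]
{'camera_matrix': array([[342.19401104,   0.        , 323.29692707],
       [  0.        , 342.19401104, 198.18204977],
       [  0.        ,   0.        ,   1.        ]]), 'T_tool_cam': array([[ 5.27395581e-04, -9.52796802e-01, -3.03608260e-01,
         7.89318855e-02],
       [ 9.99999763e-01,  3.67830115e-04,  5.82751269e-04,
         2.93553419e-05],
       [-4.43567285e-04, -3.03608495e-01,  9.52796770e-01,
        -1.31799685e-01],
       [ 0.00000000e+00,  0.00000000e+00,  0.00000000e+00,
         1.00000000e+00]])}
```

View pics/scene.png

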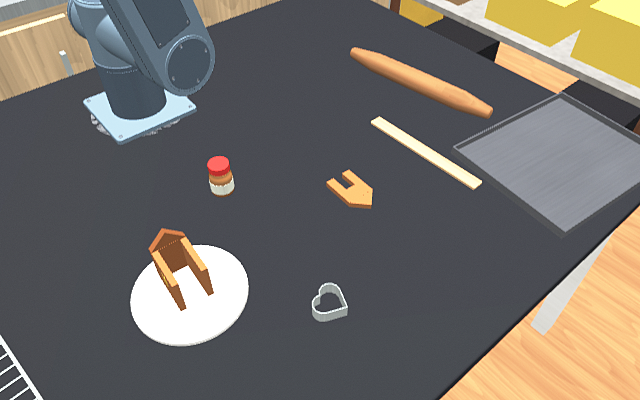

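View pics/top.png

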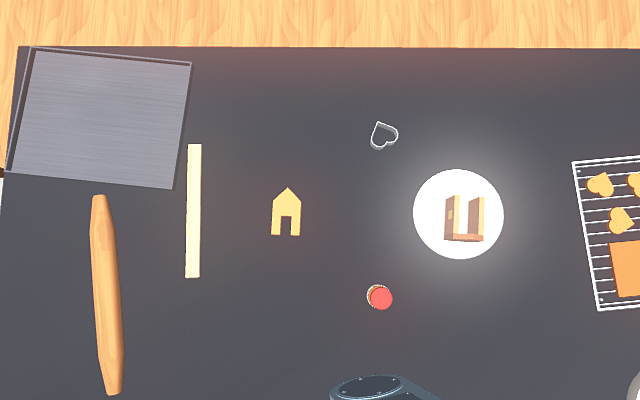

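The top view shows the fallen wall at about (286,212), peak up (away from the robot). The house is at (465,218) on the board centred near (459,213), with its open front facing up in the picture. The jar is at (379,296), the cutter at (384,135) and the strip at (193,210). Next I'll measure these.

```bash
cat > meas.py <<'E'
from h import *
def brown(pic):
    h=cv2.cvtColor(pic,cv2.COLOR_RGB2HSV); return ((h[...,0]>5)&(h[...,0]<25)&(h[...,1]>110)&(h[...,2]>70)).astype(np.uint8)
if __name__=="__main__":
    a=np.load("top.npz"); pic,d,K,R,c=[a[f"arr_{i}"] for i in range(5)]
    X=cloud(d,K,R,c); m=brown(pic)
    w=np.zeros_like(m); w[180:245,262:310]=m[180:245,262:310]
    cs,_=cv2.findContours(w,cv2.RETR_EXTERNAL,cv2.CHAIN_APPROX_NONE); C=max(cs,key=cv2.contourArea)
    P=cv2.approxPolyDP(C,3,True)[:,0]; print("front px",P.tolist()); print(onplane(P,.012,K,R,c).round(4).tolist())
    print("front depth z",np.median(X[w>0][:,2]))
    # shell tops
    r=X[150:260,410:510]; mm=m[150:260,410:510]>0
    t=r[mm&(abs(r[...,2]-.084)<.006)]; print("tops",len(t),t.min(0),t.max(0))
    q=cv2.minAreaRect((t[:,:2]*1000).astype(np.float32)); print("rect",q,cv2.boxPoints(q).round(1).tolist())
    for lo,hi in((.084,.13),):
        g=r[(r[...,2]>.09)&(r[...,2]<.13)]; print("gable",len(g),g.mean(0),g.max(0))
    b=X[(abs(X[...,2]-.010)<.004)&(pic.min(-1)>180)]; (bc,br)=cv2.minEnclosingCircle((b[:,:2]*1000).astype(np.float32)); print("board",bc,br)
    for n,s in(("jar",(379,296)),("cutter",(384,135)),("strip",(193,210))): print(n,X[s[1],s[0]])
    v=cv2.resize(pic[140:270,400:520],None,fx=5,fy=4.6,interpolation=cv2.INTER_CUBIC)
E
python3 meas.py
```

```text
front px [[291, 216], [280, 215], [280, 231], [271, 233], [271, 226], [272, 234], [280, 233], [282, 215], [290, 216], [291, 224]]
[[0.5447, 0.1908, 0.012], [0.5467, 0.2153, 0.012], [0.5113, 0.2145, 0.012], [0.5068, 0.2343, 0.012], [0.5222, 0.2346, 0.012], [0.5046, 0.232, 0.012], [0.5069, 0.2144, 0.012], [0.5468, 0.2108, 0.012], [0.5446, 0.193, 0.012], [0.5269, 0.1905, 0.012]]
front depth z 0.010757755755996745
tops 2 [ 0.49523092 -0.20390859  0.08625783] [ 0.49939635 -0.20269628  0.08917378]
rect ((497.3136291503906, -203.30242919921875), (4.3382368087768555, 0.0), 163.7727508544922) [[499.3999938964844, -203.89999389648438], [499.3999938964844, -203.89999389648438], [495.20001220703125, -202.6999969482422], [495.20001220703125, -202.6999969482422]]
gable 170 [ 0.49791016 -0.17222635  0.10298188] [ 0.50484414 -0.1480287   0.11832775]
board (435.9177551269531, -60.27680969238281) 558.4739379882812
jar [0.37800686 0.00478836 0.07497492]
cutter [ 0.73374098 -0.01891471  0.00130622]
strip [0.55706073 0.40973619 0.00953179]
```

```bash
cat > m2.py <<'E'
from h import *
a=np.load("top.npz"); pic,d,K,R,c=[a[f"arr_{i}"] for i in range(5)]
X=cloud(d,K,R,c)
print(pic[205,276],pic[205,287],pic[200,455],pic[237,460],pic[100,300])
h=cv2.cvtColor(pic,cv2.COLOR_RGB2HSV)
sat=((h[...,1]>90)&(h[...,2]>90)).astype(np.uint8)
w=np.zeros_like(sat); w[175:245,260:312]=sat[175:245,260:312]
cs,_=cv2.findContours(w,cv2.RETR_EXTERNAL,cv2.CHAIN_APPROX_NONE); C=max(cs,key=cv2.contourArea)[:,0]
P=onplane(C,.012,K,R,c); pk=P[P[:,0].argmax()]
print("n",len(C),P.min(0),P.max(0),"peak",pk)
q=cv2.minAreaRect((P[:,:2]*1000).astype(np.float32));print(q)
z=X[150:270,400:520]; t=z[(z[...,2]>.070)&(z[...,2]<.13)]
q=cv2.minAreaRect((t[:,:2]*1000).astype(np.float32));print("shell",len(t),q,cv2.boxPoints(q).round(1).tolist())
wh=((pic.min(-1)>170)).astype(np.uint8); n,l,s,ce=cv2.connectedComponentsWithStats(wh)
i=l[190,440]; print(s[i],); cs,_=cv2.findContours((l==i).astype(np.uint8),0,1); hu=cv2.convexHull(max(cs,key=len))[:,0]
Q=onplane(hu,.010,K,R,c); print("board",cv2.minEnclosingCircle((Q[:,:2]*1000).astype(np.float32)))
E
python3 m2.py
```

```text
[255 233 153] [255 233 153] [255 243 185] [249 190 151] [96 91 96]
n 158 [0.50264683 0.16901594 0.012     ] [0.60971721 0.23464798 0.012     ] peak [0.60971721 0.2008996  0.012     ]
((556.3719482421875, 201.4548797607422), (64.17979431152344, 106.67181396484375), 88.17647552490234)
shell 813 ((537.9430541992188, -178.34922790527344), (63.2466926574707, 92.70472717285156), 85.84065246582031) [[489.3999938964844, -206.5], [581.9000244140625, -213.3000030517578], [586.5, -150.1999969482422], [494.0, -143.39999389648438]]
[ 413  169   91   90 5407]
board ((553.0415649414062, -179.950439453125), 101.08125305175781)
```

```bash
python3 -m inch '[{"fingers":-1,"tx":295,"ty":-270,"tz":0,"roll":22},{"tx":295,"ty":-270,"tz":0,"roll":22},{"tx":295,"ty":-270,"tz":0,"roll":22},{"tx":295,"ty":-270,"tz":0,"roll":22},{"tx":590,"ty":-541,"tz":0,"roll":22},{"tx":590,"ty":-541,"tz":0,"roll":22},{"tx":590,"ty":-541,"tz":0,"roll":22},{"tx":590,"ty":-541,"tz":0,"roll":22},{"tx":590,"ty":-541,"tz":0,"roll":22},{"tx":590,"ty":-541,"tz":0,"roll":22},{"tx":590,"ty":-541,"tz":0,"roll":22},{"tx":590,"ty":-541,"tz":0,"roll":22},{"tx":590,"ty":-541,"tz":0,"roll":22},{"tx":590,"ty":-541,"tz":80,"roll":22},{"tx":590,"ty":-541,"tz":80,"roll":22},{"tx":590,"ty":-541,"tz":80,"roll":22},{"tx":590,"ty":-541,"tz":80,"roll":22},{"tx":590,"ty":-541,"tz":80,"roll":22}]'
python3 - <<'E'
from h import *
a=cam("wrist");save("w1",a[0]);np.savez("w1",*a);s=robot.sense();print(s["joint_pos"],s["ee_pos"],Rn.from_quat(s["eef_rot"]).as_matrix()[:,0])
E
```

```text
[-1.40977985e+00  2.59201080e-01  1.53578489e+00  7.80113066e-06
  1.34799843e+00 -2.02797752e-01] [ 0.19567879 -0.51362407  0.24167072] [9.34547011e-01 3.55839572e-01 2.87762721e-04]validation failed for argument at $[1]...
```

View pics/w1.png

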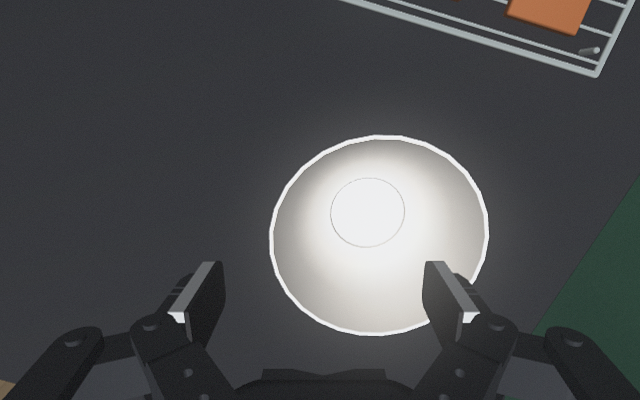

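The row format was refused because every key is required in each row, so the arm hasn't moved. The picture shows only a white bowl below the start pose at about (380,235).

```bash
python3 -m inch '[{"fingers":-1,"tx":295,"ty":-270,"tz":0,"roll":22},{"fingers":-1,"tx":295,"ty":-270,"tz":0,"roll":22},{"fingers":-1,"tx":295,"ty":-270,"tz":0,"roll":22},{"fingers":-1,"tx":295,"ty":-270,"tz":0,"roll":22},{"fingers":-1,"tx":590,"ty":-541,"tz":0,"roll":22},{"fingers":-1,"tx":590,"ty":-541,"tz":0,"roll":22},{"fingers":-1,"tx":590,"ty":-541,"tz":0,"roll":22},{"fingers":-1,"tx":590,"ty":-541,"tz":0,"roll":22},{"fingers":-1,"tx":590,"ty":-541,"tz":0,"roll":22},{"fingers":-1,"tx":590,"ty":-541,"tz":0,"roll":22},{"fingers":-1,"tx":590,"ty":-541,"tz":0,"roll":22},{"fingers":-1,"tx":590,"ty":-541,"tz":0,"roll":22},{"fingers":-1,"tx":590,"ty":-541,"tz":0,"roll":22},{"fingers":-1,"tx":590,"ty":-541,"tz":0,"roll":22},{"fingers":-1,"tx":590,"ty":-541,"tz":80,"roll":22},{"fingers":-1,"tx":590,"ty":-541,"tz":80,"roll":22},{"fingers":-1,"tx":590,"ty":-541,"tz":80,"roll":22},{"fingers":-1,"tx":590,"ty":-541,"tz":80,"roll":22}]'
python3 - <<'E'
from h import *
a=cam("wrist");save("w2",a[0]);np.savez("w2",*a);s=robot.sense();print(s["t"],s["joint_pos"],s["ee_pos"],Rn.from_quat(s["eef_rot"]).as_matrix()[:,0])
E
```

```text
t: 1.95
ee_pos: [0.5532, 0.2038, 0.1584]
eef_rot: [1.0, -0.009, -0.003, 0.0]
contact_force: [0.7, -0.1, 0.1]
width: 1.0
gripper_force: 0.0
2.0 [ 1.61549682e-01  3.95368707e-01  1.54909082e+00 -1.78701637e-04
  1.20151963e+00  1.75020029e+00] [0.55350468 0.20240839 0.16016528] [ 0.99983255 -0.01779034 -0.00428641]
```

View pics/w2.png

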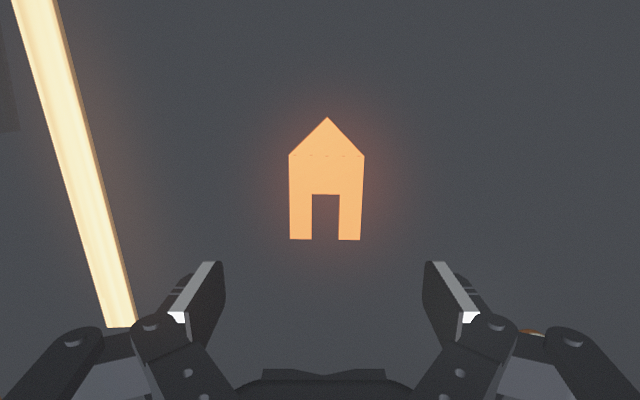

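The wall's peak is at (327,117), its shoulders at (289,155) and (364,156), and its base corners at (290,239) and (360,239). The fingers have clear space on both sides.

```bash
cat > front.py <<'E'
from h import *
def front(f,z=.012):
    a=np.load(f); pic,d,K,R,c=[a[f"arr_{i}"] for i in range(5)]
    h=cv2.cvtColor(pic,cv2.COLOR_RGB2HSV)
    m=((h[...,1]>90)&(h[...,2]>150)).astype(np.uint8); m[:, :240]=0; m[:,420:]=0; m[255:]=0
    cs,_=cv2.findContours(m,0,1); C=max(cs,key=cv2.contourArea)[:,0].astype(float)
    P=onplane(C,z,K,R,c)[:,:2]*1000
    hu=cv2.convexHull(P.astype(np.float32)); q=cv2.approxPolyDP(hu,5,True)[:,0]
    return P,q
P,q=front("w2.npz"); print(q.round(1).tolist()); r=cv2.minAreaRect(P.astype(np.float32)); print(r)
s=robot.sense(); print(s["ee_pos"])
E
python3 front.py
```

```text
[[610.0999755859375, 200.89999389648438], [580.2000122070312, 232.5], [505.8999938964844, 234.3000030517578], [503.8999938964844, 173.10000610351562], [578.4000244140625, 170.1999969482422]]
((557.0986328125, 202.06658935546875), (62.732479095458984, 106.0819320678711), 88.18140411376953)
[0.55350468 0.20240839 0.16016528]
```

```bash
python3 -m inch '[{"fingers":-0.6,"tx":25.5,"ty":0.5,"tz":50,"roll":0.6},{"fingers":-0.6,"tx":25.5,"ty":0.5,"tz":100,"roll":0.6},{"fingers":-0.6,"tx":25.5,"ty":0.5,"tz":130,"roll":0.6},{"fingers":-0.6,"tx":25.5,"ty":0.5,"tz":143,"roll":0.6},{"fingers":-0.6,"tx":25.5,"ty":0.5,"tz":146,"roll":0.6},{"fingers":-0.6,"tx":25.5,"ty":0.5,"tz":146,"roll":0.6},{"fingers":-0.6,"tx":25.5,"ty":0.5,"tz":146,"roll":0.6}]' 20
python3 - <<'E'
from h import *
a=cam("wrist");save("w3",a[0]);np.savez("w3",*a);s=robot.sense();print(s["ee_pos"],s["contact_force"],s["width"])
E
```

```text
t: 2.7
ee_pos: [0.5819, 0.2006, 0.019]
eef_rot: [1.0, -0.015, 0.002, -0.0]
contact_force: [1.0, 0.1, 0.6]
width: 0.798
gripper_force: 0.0
[0.58180542 0.20067726 0.0188665 ] [ 0.03051313 -0.03763868  0.79946736] 0.8000474087897298
```

View pics/w3.png

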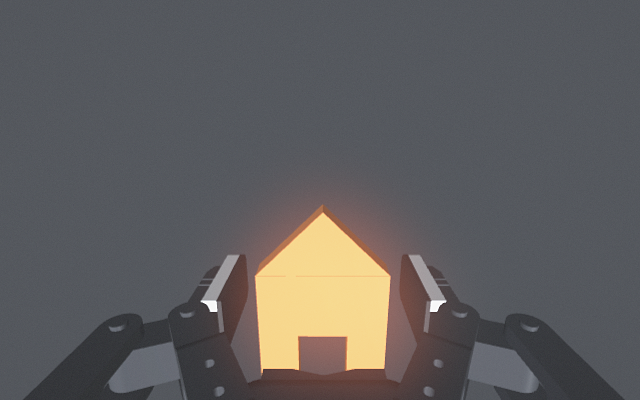

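The pads straddle the shoulders at (256,275) and (390,275), centred, with a little clearance on each side. I'll lower in small steps.

```bash
python3 -m inch '[{"fingers":-0.6,"tx":-2,"ty":0,"tz":0,"roll":0},{"fingers":-0.6,"tx":-2,"ty":0,"tz":2,"roll":0},{"fingers":-0.6,"tx":-2,"ty":0,"tz":2,"roll":0},{"fingers":-0.6,"tx":-2,"ty":0,"tz":2,"roll":0}]'; python3 -m inch '[{"fingers":-0.6,"tx":0,"ty":0,"tz":1,"roll":0},{"fingers":-0.6,"tx":0,"ty":0,"tz":2,"roll":0},{"fingers":-0.6,"tx":0,"ty":0,"tz":2,"roll":0}]'
```

```text
t: 3.15
ee_pos: [0.578, 0.2006, 0.0144]
eef_rot: [1.0, -0.015, 0.0, -0.0]
contact_force: [-1.1, -0.1, 0.4]
width: 0.802
gripper_force: 0.0
t: 3.45
ee_pos: [0.578, 0.2005, 0.012]
eef_rot: [1.0, -0.015, -0.0, 0.0]
contact_force: [-0.2, -0.9, 0.8]
width: 0.798
gripper_force: 0.0
```

```bash
python3 -m inch '[{"fingers":-0.6,"tx":0,"ty":0,"tz":1,"roll":0},{"fingers":-0.6,"tx":0,"ty":0,"tz":2,"roll":0},{"fingers":-0.6,"tx":0,"ty":0,"tz":2,"roll":0}]'; python3 -m inch '[{"fingers":-0.6,"tx":0,"ty":0,"tz":1,"roll":0},{"fingers":-0.6,"tx":0,"ty":0,"tz":2,"roll":0},{"fingers":-0.6,"tx":0,"ty":0,"tz":2,"roll":0}]'
```

```text
t: 3.75
ee_pos: [0.578, 0.2005, 0.0101]
eef_rot: [1.0, -0.015, -0.0, 0.0]
contact_force: [-0.3, 0.4, -0.5]
width: 0.8
gripper_force: 0.0
t: 4.05
ee_pos: [0.5779, 0.2005, 0.0081]
eef_rot: [1.0, -0.015, -0.0, 0.0]
contact_force: [1.0, 0.2, -0.2]
width: 0.802
gripper_force: 0.0
```

```bash
python3 -m inch '[{"fingers":-0.6,"tx":0,"ty":0,"tz":1,"roll":0},{"fingers":-0.6,"tx":0,"ty":0,"tz":2,"roll":0},{"fingers":-0.6,"tx":0,"ty":0,"tz":2,"roll":0}]'; python3 -m inch '[{"fingers":-0.6,"tx":0,"ty":0,"tz":1,"roll":0},{"fingers":-0.6,"tx":0,"ty":0,"tz":1,"roll":0},{"fingers":-0.6,"tx":0,"ty":0,"tz":1,"roll":0}]'
```

```text
t: 4.35
ee_pos: [0.578, 0.2005, 0.0061]
eef_rot: [1.0, -0.015, -0.0, 0.0]
contact_force: [0.5, 0.2, -0.0]
width: 0.804
gripper_force: 0.0
t: 4.65
ee_pos: [0.5781, 0.2006, 0.0053]
eef_rot: [1.0, -0.015, -0.0, 0.0]
contact_force: [-0.8, -0.7, -1.2]
width: 0.803
gripper_force: 0.0
```

```bash
python3 -m inch '[{"fingers":-0.5,"tx":0,"ty":0,"tz":-1.5,"roll":0},{"fingers":-0.42,"tx":0,"ty":0,"tz":-1.5,"roll":0},{"fingers":-0.42,"tx":0,"ty":0,"tz":-1.5,"roll":0},{"fingers":-0.38,"tx":0,"ty":0,"tz":-1.5,"roll":0},{"fingers":-0.38,"tx":0,"ty":0,"tz":-1.5,"roll":0},{"fingers":-0.38,"tx":0,"ty":0,"tz":-1.5,"roll":0}]' 20
```

```text
t: 5.25
ee_pos: [0.5783, 0.2006, 0.0072]
eef_rot: [1.0, -0.015, 0.0, -0.0]
contact_force: [-1.4, -0.3, 4.1]
width: 0.719
gripper_force: 22.4
```

```bash
python3 -m inch '[{"fingers":-0.3,"tx":0,"ty":0,"tz":-5,"roll":0},{"fingers":-0.3,"tx":0,"ty":0,"tz":-20,"roll":0},{"fingers":-0.3,"tx":0,"ty":0,"tz":-50,"roll":0},{"fingers":-0.3,"tx":0,"ty":0,"tz":-100,"roll":0},{"fingers":-0.3,"tx":0,"ty":0,"tz":-100,"roll":0},{"fingers":-0.3,"tx":0,"ty":0,"tz":-100,"roll":0}]'
cat > tilt.py <<'E'
from h import *
import sys
a=cam("wrist");np.savez(sys.argv[1],*a);save(sys.argv[1],a[0]); pic,d,K,R,c=a; s=robot.sense()
X=cloud(d,K,R,c); h=cv2.cvtColor(pic,cv2.COLOR_RGB2HSV)
m=(h[...,1]>90)&(h[...,2]>120)&(d>0)&(X[...,2]>s["ee_pos"][2]-.09)&(np.linalg.norm(X-s["ee_pos"],axis=-1)<.09)
p=X[m]; T=Rn.from_quat(s["eef_rot"]).as_matrix(); L=(p-s["ee_pos"])@T*1000
print(len(L),"min",L.min(0).round(1),"max",L.max(0).round(1))
A=np.c_[L[:,:2],np.ones(len(L))]; k=np.linalg.lstsq(A,L[:,2],rcond=None)[0]; print("z=ax+by+c",k,"tilt deg",np.degrees(np.arctan(k[0])))
E
python3 tilt.py w4
```

```text
t: 5.85
ee_pos: [0.5794, 0.2008, 0.1094]
eef_rot: [1.0, -0.015, 0.002, -0.0]
contact_force: [0.5, 0.4, -1.9]
width: 0.716
gripper_force: 22.3
17724 min [-55.5 -31.8 -67.5] max [33.4 30.6  6.2]
z=ax+by+c [ 0.01444498 -0.01844691 -6.25664741] tilt deg 0.8275790126469394
```

View pics/w4.png

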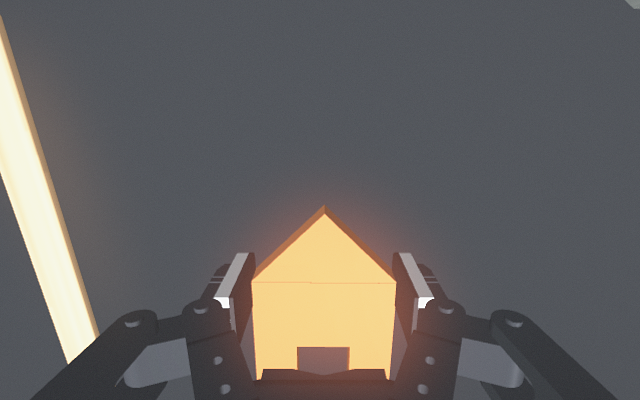

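The wall is held level with no droop, and its mid-thickness is at the TCP. The pads grip just below the shoulders at (253,282) and (395,282). I'll carry it up and look at the house.

```bash
python3 -m inch '[{"fingers":-0.3,"tx":0,"ty":0,"tz":-50,"roll":0},{"fingers":-0.3,"tx":0,"ty":0,"tz":-100,"roll":0},{"fingers":-0.3,"tx":-20,"ty":40,"tz":-140,"roll":2},{"fingers":-0.3,"tx":-30,"ty":80,"tz":-165,"roll":2.6},{"fingers":-0.3,"tx":-40,"ty":125,"tz":-185,"roll":2.6},{"fingers":-0.3,"tx":-50,"ty":170,"tz":-190,"roll":2.6},{"fingers":-0.3,"tx":-60,"ty":215,"tz":-190,"roll":2.6},{"fingers":-0.3,"tx":-70,"ty":260,"tz":-190,"roll":2.6},{"fingers":-0.3,"tx":-85,"ty":305,"tz":-190,"roll":2.6},{"fingers":-0.3,"tx":-100,"ty":345,"tz":-190,"roll":2.6},{"fingers":-0.3,"tx":-108,"ty":374,"tz":-190,"roll":2.6},{"fingers":-0.3,"tx":-108,"ty":374,"tz":-190,"roll":2.6},{"fingers":-0.3,"tx":-108,"ty":374,"tz":-190,"roll":2.6},{"fingers":-0.3,"tx":-108,"ty":374,"tz":-190,"roll":2.6},{"fingers":-0.3,"tx":-108,"ty":374,"tz":-190,"roll":2.6}]' 
python3 tilt.py w5; python3 -c "
from h import *
s=robot.sense();print(s['ee_pos'],Rn.from_quat(s['eef_rot']).as_matrix()[:,0],s['joint_pos'])"
```

```text
t: 7.4
ee_pos: [0.4589, -0.1688, 0.2964]
eef_rot: [0.999, -0.037, -0.0, -0.0]
contact_force: [-0.1, 1.0, -0.6]
width: 0.72
gripper_force: 23.0
16101 min [-50.8 -31.8 -65.2] max [32.1 30.8 -1.1]
z=ax+by+c [-1.67753977e-03  2.99157556e-04 -4.70778540e+00] tilt deg -0.0961158583648411
[ 0.45892223 -0.16882028  0.29656019] [ 9.97247533e-01 -7.41427643e-02 -4.56065019e-04] [-5.81215118e-01  1.15134223e-01  1.58059598e+00  1.97604528e-04
  1.44649305e+00  1.06376763e+00]
```

View pics/w5.png

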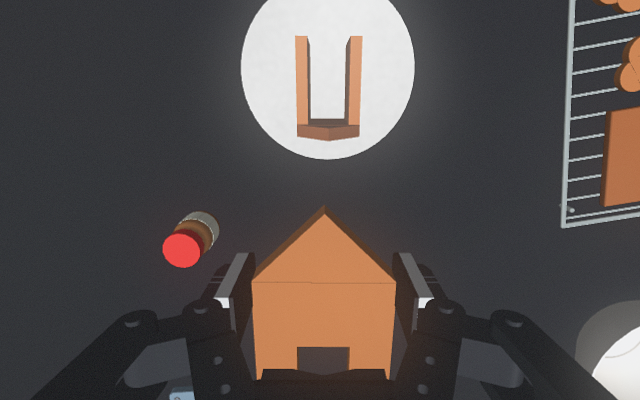

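The wall tops end at about (295,36)–(308,36) on the left and (349,37)–(362,37) on the right. The gable apex is near (328,140) and the jar is at (185,245).

```bash
cat > shell.py <<'E'
from h import *
import sys
a=np.load(sys.argv[1]); pic,d,K,R,c=[a[f"arr_{i}"] for i in range(5)]
X=cloud(d,K,R,c); h=cv2.cvtColor(pic,cv2.COLOR_RGB2HSV)
m=(h[...,1]>90)&(h[...,2]>60)
v,u=np.nonzero(m[:150,280:380]); u=u+280
ok=abs(X[v,u,2]-.084)<.005; v,u=v[ok],u[ok]
P=onplane(np.c_[u,v],.084,K,R,c)[:,:2]*1000
for nm,s in(("left",u<328),("right",u>=328)):
    q=cv2.minAreaRect(P[s].astype(np.float32)); print(nm,s.sum(),[np.round(x,1) for x in q],cv2.boxPoints(q).round(1).tolist(),"z",np.median(X[v,u,2][s]))
q=cv2.minAreaRect(P.astype(np.float32)); print(q); print(cv2.boxPoints(q).round(1).tolist())
E
python3 shell.py w5.npz
```

```text
left 1040 [array([ 539.9, -153.4]), array([10.8, 91. ]), np.float64(85.7)] [[494.20001220703125, -155.3000030517578], [584.9000244140625, -162.1999969482422], [585.7000122070312, -151.39999389648438], [495.0, -144.60000610351562]] z 0.08441545388120261
right 1013 [array([ 536.7, -203.8]), array([10.7, 90. ]), np.float64(85.6)] [[491.3999938964844, -205.6999969482422], [581.2000122070312, -212.60000610351562], [582.0, -201.89999389648438], [492.29998779296875, -195.0]] z 0.0843261275024475
((538.0670776367188, -178.55987548828125), (61.26834487915039, 90.98731231689453), 85.76211547851562)
[[490.3999938964844, -205.6999969482422], [581.2000122070312, -212.5], [585.7000122070312, -151.39999389648438], [495.0, -144.60000610351562]]
```

```bash
python3 -m inch '[{"fingers":-0.3,"tx":45,"ty":4.5,"tz":0,"roll":0},{"fingers":-0.3,"tx":90,"ty":4.5,"tz":0,"roll":0},{"fingers":-0.3,"tx":135,"ty":4.5,"tz":0,"roll":0},{"fingers":-0.3,"tx":180,"ty":4.5,"tz":0,"roll":0},{"fingers":-0.3,"tx":215,"ty":4.5,"tz":0,"roll":0},{"fingers":-0.3,"tx":215,"ty":4.5,"tz":0,"roll":0},{"fingers":-0.3,"tx":215,"ty":4.5,"tz":50,"roll":0},{"fingers":-0.3,"tx":215,"ty":4.5,"tz":100,"roll":0},{"fingers":-0.3,"tx":215,"ty":4.5,"tz":150,"roll":0},{"fingers":-0.3,"tx":215,"ty":4.5,"tz":200,"roll":0},{"fingers":-0.3,"tx":215,"ty":4.5,"tz":240,"roll":0},{"fingers":-0.3,"tx":215,"ty":4.5,"tz":260,"roll":0},{"fingers":-0.3,"tx":215,"ty":4.5,"tz":266,"roll":0},{"fingers":-0.3,"tx":215,"ty":4.5,"tz":266,"roll":0},{"fingers":-0.3,"tx":215,"ty":4.5,"tz":266,"roll":0}]'; python3 -m inch '[{"fingers":-0.3,"tx":-5,"ty":0,"tz":0,"roll":0},{"fingers":-0.3,"tx":-10,"ty":0,"tz":0,"roll":0},{"fingers":-0.3,"tx":-14,"ty":0,"tz":0,"roll":0},{"fingers":-0.3,"tx":-14,"ty":0,"tz":0,"roll":0},{"fingers":-0.3,"tx":-14,"ty":0,"tz":0,"roll":0}]' 30; python3 -c "
from h import *
s=robot.sense();print(s['ee_pos'],Rn.from_quat(s['eef_rot']).as_matrix()[:,0],s['joint_pos'])"
```

```text
t: 8.95
ee_pos: [0.6739, -0.1909, 0.0329]
eef_rot: [0.999, -0.038, 0.001, 0.001]
contact_force: [-0.3, 0.1, -1.7]
width: 0.711
gripper_force: 23.0
t: 9.45
ee_pos: [0.6587, -0.1898, 0.0312]
eef_rot: [0.999, -0.038, 0.0, 0.0]
contact_force: [-0.7, 0.4, -0.2]
width: 0.714
gripper_force: 36.2
[ 0.65871725 -0.18980944  0.03115643] [ 9.97091417e-01 -7.62136328e-02  4.33370552e-04] [-4.42927320e-01  6.79806001e-01  1.40828388e+00  8.07377546e-05
  1.05306549e+00  1.20411670e+00]
```

```bash
python3 -m inch '[{"fingers":-0.3,"tx":0,"ty":-1.5,"tz":0,"roll":0},{"fingers":-0.3,"tx":-1,"ty":-1.5,"tz":0,"roll":0},{"fingers":-0.3,"tx":-2,"ty":-1.5,"tz":0,"roll":0},{"fingers":-0.3,"tx":-2,"ty":-1.5,"tz":0,"roll":0}]'; python3 -m inch '[{"fingers":-0.3,"tx":-1,"ty":0,"tz":0,"roll":0},{"fingers":-0.3,"tx":-2,"ty":0,"tz":0,"roll":0},{"fingers":-0.3,"tx":-2,"ty":0,"tz":0,"roll":0}]';  python3 tilt.py w6
```

```text
t: 9.85
ee_pos: [0.6577, -0.188, 0.0311]
eef_rot: [0.999, -0.038, 0.001, 0.0]
contact_force: [3.3, 1.4, -1.2]
width: 0.714
gripper_force: 36.2
t: 10.15
ee_pos: [0.6576, -0.188, 0.0318]
eef_rot: [0.999, -0.038, 0.003, 0.0]
contact_force: [9.1, 1.8, -1.2]
width: 0.713
gripper_force: 36.2
17423 min [-52.4 -35.9 -64.9] max [32.2 34.7 33.4]
z=ax+by+c [ 0.01484809 -0.02804165 -4.15576308] tilt deg 0.8506702050605971
```

```bash
python3 -m inch '[{"fingers":-0.3,"tx":-1,"ty":0,"tz":-2,"roll":0},{"fingers":-0.3,"tx":-2,"ty":0,"tz":-5,"roll":0},{"fingers":-0.3,"tx":-2,"ty":0,"tz":-8,"roll":0},{"fingers":-0.3,"tx":-3,"ty":0,"tz":-11,"roll":0},{"fingers":-0.3,"tx":-3,"ty":0,"tz":-14,"roll":0},{"fingers":-0.3,"tx":-3,"ty":0,"tz":-14,"roll":0}]';  python3 tilt.py w7
```

```text
t: 10.8
ee_pos: [0.6547, -0.1884, 0.0461]
eef_rot: [0.999, -0.038, 0.003, 0.001]
contact_force: [7.9, -1.2, -2.2]
width: 0.711
gripper_force: 37.4
13136 min [-62.7 -31.1 -62.6] max [34.6 30.5 46.9]
z=ax+by+c [-0.13077853 -0.0069702  -3.67734873] tilt deg -7.450772844828398
```

```bash
python3 -m inch '[{"fingers":-0.3,"tx":-1,"ty":0,"tz":-5,"roll":0},{"fingers":-0.3,"tx":-2.5,"ty":0,"tz":-11,"roll":0},{"fingers":-0.3,"tx":-4.5,"ty":0,"tz":-17,"roll":0},{"fingers":-0.3,"tx":-7,"ty":0,"tz":-23,"roll":0},{"fingers":-0.3,"tx":-7,"ty":0,"tz":-23,"roll":0},{"fingers":-0.3,"tx":-7,"ty":0,"tz":-23,"roll":0}]';  python3 tilt.py w8
```

```text
t: 11.45
ee_pos: [0.6466, -0.1879, 0.0688]
eef_rot: [0.999, -0.038, 0.002, 0.001]
contact_force: [5.9, 0.4, 0.8]
width: 0.717
gripper_force: 38.6
5344 min [-77.  -31.5 -18.7] max [37.3 30.3 69.4]
z=ax+by+c [-0.34056346 -0.01321561 -2.21426442] tilt deg -18.806966849982892
```

```bash
python3 -m inch '[{"fingers":-0.3,"tx":-3,"ty":0,"tz":-5,"roll":0},{"fingers":-0.3,"tx":-7,"ty":0,"tz":-11,"roll":0},{"fingers":-0.3,"tx":-11,"ty":0,"tz":-16,"roll":0},{"fingers":-0.3,"tx":-15,"ty":0,"tz":-21,"roll":0},{"fingers":-0.3,"tx":-15,"ty":0,"tz":-21,"roll":0},{"fingers":-0.3,"tx":-15,"ty":0,"tz":-21,"roll":0}]';  python3 tilt.py w9
```

```text
t: 12.1
ee_pos: [0.6304, -0.1863, 0.0891]
eef_rot: [0.999, -0.038, 0.001, 0.0]
contact_force: [5.4, -1.1, 1.5]
width: 0.71
gripper_force: 36.6
10150 min [-55.6 -31.6 -28.2] max [36.8 30.5 46.7]
z=ax+by+c [-5.96713066e-01  8.13214241e-04 -9.55992355e-01] tilt deg -30.825079653733397
```

```bash
cat >> tilt.py <<'E'
q=(abs(L[:,1])<25)&(np.hypot(L[:,0],L[:,2])<45)&(L[:,2]<15); M=L[q][:,[0,2]]
for _ in range(4):
    mu=M.mean(0); w=np.linalg.svd(M-mu,full_matrices=False)[2]; r=abs((M-mu)@w[1]); M=M[r<max(2,2*r.std())] if _<3 else M
print("n",len(M),"theta",np.degrees(np.arctan2(-w[0][1],w[0][0]))%180,"centre",mu,"resid",r.std(),"xz range",M.min(0),M.max(0))
print(s["ee_pos"],s["contact_force"])
E
python3 tilt.py w10
```

```text
10158 min [-55.8 -31.4 -28.7] max [36.7 30.5 46.1]
z=ax+by+c [-5.93530985e-01  8.90353536e-04 -9.52386513e-01] tilt deg -30.690443813543766
n 3921 theta 40.394459365060186 centre [ 6.6355402  -5.30605764] resid 0.49308428262730264 xz range [-15.87165165 -26.41675619] [32.48595695 14.98108768]
[ 0.63047991 -0.18628911  0.08899534] [ 4.93780557 -1.45988227  1.75129819]
```

View pics/w10.png

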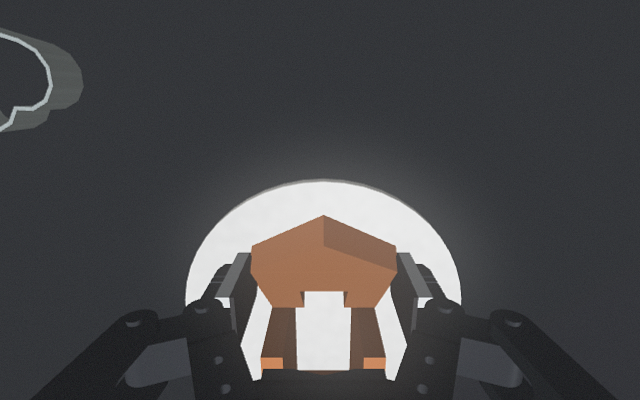

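The wall is tilted about 40° and centred: plate legs span (272–375, 307), and the side walls span 260–385 below it. I'll continue the arc.

```bash
python3 -m inch '[{"fingers":-0.3,"tx":-4,"ty":0,"tz":-3,"roll":0},{"fingers":-0.3,"tx":-8,"ty":0,"tz":-6,"roll":0},{"fingers":-0.3,"tx":-12,"ty":0,"tz":-9,"roll":0},{"fingers":-0.3,"tx":-16,"ty":0,"tz":-12,"roll":0},{"fingers":-0.3,"tx":-20,"ty":0,"tz":-14,"roll":0},{"fingers":-0.3,"tx":-20,"ty":0,"tz":-14,"roll":0}]';  python3 tilt.py w11
```

```text
t: 12.8
ee_pos: [0.6093, -0.1843, 0.1029]
eef_rot: [0.999, -0.038, -0.0, -0.0]
contact_force: [3.3, -1.2, -0.1]
width: 0.714
gripper_force: 32.8
7441 min [-68.4 -31.3 -35.3] max [31.1 30.7 52.4]
z=ax+by+c [-5.66720246e-01 -1.09706746e-03 -8.10119999e+00] tilt deg -29.541105922263018
n 1449 theta 62.93738024720411 centre [ 21.11167328 -22.03004923] resid 0.5808168930669669 xz range [ 12.80253875 -33.40490359] [28.52678774 -8.14082329]
[ 0.60951157 -0.18430828  0.10275839] [3.36121064 0.24312261 0.47627684]
```

```bash
python3 -m inch '[{"fingers":-0.3,"tx":-3,"ty":0,"tz":-1,"roll":0},{"fingers":-0.3,"tx":-6,"ty":0,"tz":-2,"roll":0},{"fingers":-0.3,"tx":-8,"ty":0,"tz":-3,"roll":0},{"fingers":-0.3,"tx":-9,"ty":0,"tz":-3,"roll":0},{"fingers":-0.3,"tx":-9,"ty":0,"tz":-3,"roll":0}]';  python3 tilt.py w12
```

```text
t: 13.35
ee_pos: [0.6008, -0.1837, 0.1058]
eef_rot: [0.999, -0.038, -0.0, -0.0]
contact_force: [3.7, -0.3, 0.2]
width: 0.71
gripper_force: 32.5
8284 min [-71.6 -31.8 -36.5] max [28.9 30.8 31.4]
z=ax+by+c [-6.42410476e-01 -4.68032302e-03 -7.69218838e+00] tilt deg -32.717114073573285
n 1429 theta 72.54590331054503 centre [ 19.57269894 -23.70520763] resid 0.5693307476832626 xz range [ 13.83187243 -36.19673302] [24.7687632  -9.61143457]
[ 0.60090129 -0.18368221  0.10577206] [ 2.87953105  0.20446756 -0.03613314]
```

Run:
```python
from h import *
a=cam("scene"); pic,d=a[0],a[1]; np.savez("s2",*a)
R=a[3];c=a[4];K=a[2]
p=(np.array([.6,-.18,.06])-c)@R; u=K@p; u=u[:2]/u[2]; print(u)
u=u.astype(int); crop=pic[max(0,u[1]-80):u[1]+60,max(0,u[0]-90):u[0]+90]
save("s2",cv2.resize(crop,None,fx=4,fy=4,interpolation=cv2.INTER_CUBIC))
```

```text
[198.72799219 292.11983739]
```

View pics/s2.png

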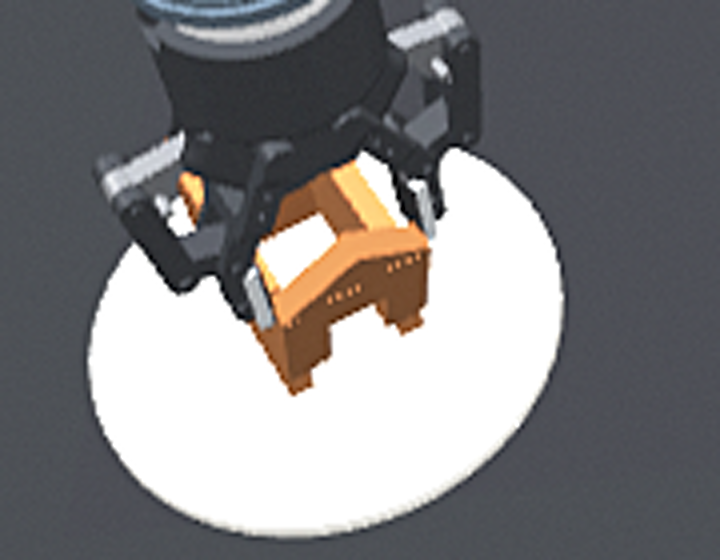

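The wall is tilted about 72° with its legs well above the board, outer face visible, and centred on the side walls. I'll back off, set it on the board, and drag it upright.

```bash
python3 -m inch '[{"fingers":-0.3,"tx":15,"ty":0,"tz":0,"roll":0},{"fingers":-0.3,"tx":30,"ty":0,"tz":5,"roll":0},{"fingers":-0.3,"tx":30,"ty":0,"tz":18,"roll":0},{"fingers":-0.3,"tx":30,"ty":0,"tz":26,"roll":0},{"fingers":-0.3,"tx":30,"ty":0,"tz":27,"roll":0},{"fingers":-0.3,"tx":30,"ty":0,"tz":28,"roll":0},{"fingers":-0.3,"tx":30,"ty":0,"tz":28,"roll":0}]' 20; python3 -m inch '[{"fingers":-0.3,"tx":0,"ty":0,"tz":2,"roll":0},{"fingers":-0.3,"tx":0,"ty":0,"tz":4,"roll":0},{"fingers":-0.3,"tx":0,"ty":0,"tz":4,"roll":0}]';  python3 tilt.py w13
```

```text
t: 14.15
ee_pos: [0.6303, -0.1859, 0.0776]
eef_rot: [0.999, -0.038, -0.001, -0.0]
contact_force: [-0.2, -0.3, -0.5]
width: 0.71
gripper_force: 32.4
t: 14.45
ee_pos: [0.6326, -0.1864, 0.0758]
eef_rot: [0.999, -0.038, 0.002, 0.001]
contact_force: [1.1, 1.2, 6.3]
width: 0.711
gripper_force: 33.0
4687 min [  8.6 -31.2 -35.5] max [31.9 30.5 -2.3]
z=ax+by+c [-1.13645029e+00 -3.29196463e-03  3.48681328e+00] tilt deg -48.65438946628787
n 1440 theta 65.05672451432575 centre [ 21.98731365 -22.47869497] resid 0.5779673252253009 xz range [ 14.37139738 -34.36827645] [28.57830365 -8.43069963]
[ 0.63256553 -0.18639678  0.07580299] [1.94685548 1.9308035  6.33202061]
```

```bash
python3 -m inch '[{"fingers":-0.3,"tx":-3,"ty":0,"tz":0.5,"roll":0},{"fingers":-0.3,"tx":-6,"ty":0,"tz":0,"roll":0},{"fingers":-0.3,"tx":-9,"ty":0,"tz":0,"roll":0},{"fingers":-0.3,"tx":-12,"ty":0,"tz":0,"roll":0},{"fingers":-0.3,"tx":-12,"ty":0,"tz":0,"roll":0}]';  python3 tilt.py w14
```

```text
t: 15.0
ee_pos: [0.6218, -0.1859, 0.077]
eef_rot: [0.999, -0.038, 0.004, 0.001]
contact_force: [3.4, -0.1, 8.8]
width: 0.712
gripper_force: 33.1
5216 min [-48.9 -31.9 -63.5] max [29.6 30.5 -1.1]
z=ax+by+c [-2.79108537e-01 -7.77241078e-03 -1.61970190e+01] tilt deg -15.594871728957653
n 1441 theta 48.57219249544241 centre [ 20.70369507 -24.2018602 ] resid 0.5776300708179082 xz range [ 10.22640667 -33.82711948] [ 29.59098548 -12.68985062]
[ 0.62188112 -0.18587325  0.07695913] [3.28030148 0.73834077 8.51775473]
```

Dragging on the board only slides the wall. The pads clear the wall tops when raised, so I'll finish the rotation against the walls at height, with a lighter grip.

```bash
python3 -m inch '[{"fingers":-0.38,"tx":0,"ty":0,"tz":-15,"roll":0},{"fingers":-0.38,"tx":0,"ty":0,"tz":-30,"roll":0},{"fingers":-0.38,"tx":-5,"ty":0,"tz":-30,"roll":0},{"fingers":-0.38,"tx":-10,"ty":0,"tz":-30,"roll":0},{"fingers":-0.38,"tx":-14,"ty":0,"tz":-32,"roll":0},{"fingers":-0.38,"tx":-18,"ty":0,"tz":-33,"roll":0},{"fingers":-0.38,"tx":-22,"ty":0,"tz":-34,"roll":0},{"fingers":-0.38,"tx":-26,"ty":0,"tz":-35,"roll":0},{"fingers":-0.38,"tx":-30,"ty":0,"tz":-35,"roll":0},{"fingers":-0.38,"tx":-30,"ty":0,"tz":-35,"roll":0}]';  python3 tilt.py w15
```

```text
t: 16.05
ee_pos: [0.5889, -0.183, 0.1091]
eef_rot: [0.999, -0.038, 0.0, 0.0]
contact_force: [2.5, 0.1, -0.2]
width: 0.708
gripper_force: 30.0
8175 min [-74.5 -31.5 -38. ] max [24.4 30.7 29. ]
z=ax+by+c [-7.00772312e-01 -4.86497680e-03 -9.28498249e+00] tilt deg -35.021707552914755
n 1379 theta 83.50787991952986 centre [ 16.78456351 -25.60602062] resid 0.5713391511597367 xz range [ 13.32673987 -37.58217422] [ 19.96497834 -11.02504616]
[ 0.58909186 -0.18303334  0.10905667] [ 1.03144828  0.31080978 -0.80914239]
```

```bash
python3 -m inch '[{"fingers":-0.38,"tx":-3,"ty":0,"tz":0,"roll":0},{"fingers":-0.38,"tx":-6,"ty":0,"tz":0,"roll":0},{"fingers":-0.38,"tx":-7.5,"ty":0,"tz":0,"roll":0},{"fingers":-0.38,"tx":-8.5,"ty":0,"tz":0,"roll":0},{"fingers":-0.38,"tx":-8.5,"ty":0,"tz":0,"roll":0}]';  python3 tilt.py w16
```

```text
t: 16.6
ee_pos: [0.5804, -0.1822, 0.1088]
eef_rot: [0.999, -0.038, -0.0, -0.0]
contact_force: [2.3, -0.8, 0.8]
width: 0.708
gripper_force: 28.4
7797 min [-74.7 -31.4 -38.7] max [21.1 30.8 28.2]
z=ax+by+c [-7.19835288e-01 -1.70422441e-03 -1.10767274e+01] tilt deg -35.7476714658352
n 1316 theta 90.41001800584814 centre [ 14.58128428 -26.2748305 ] resid 0.5850414472702977 xz range [ 12.54881547 -38.17839132] [ 16.61715406 -11.78087746]
[ 0.58052106 -0.18225353  0.1087791 ] [2.52829051 0.42356443 0.12206561]
```

```bash
python3 -m inch '[{"fingers":-0.38,"tx":9,"ty":0,"tz":0,"roll":0},{"fingers":-0.38,"tx":18,"ty":0,"tz":0,"roll":0},{"fingers":-0.38,"tx":18,"ty":0,"tz":10,"roll":0},{"fingers":-0.38,"tx":18,"ty":0,"tz":22,"roll":0},{"fingers":-0.38,"tx":18,"ty":0,"tz":27,"roll":0},{"fingers":-0.38,"tx":18,"ty":0,"tz":28,"roll":0},{"fingers":-0.38,"tx":18,"ty":0,"tz":28,"roll":0}]' 20; python3 -m inch '[{"fingers":-0.38,"tx":0,"ty":0,"tz":2,"roll":0},{"fingers":-0.38,"tx":0,"ty":0,"tz":4,"roll":0},{"fingers":-0.38,"tx":0,"ty":0,"tz":4,"roll":0}]';  python3 tilt.py w17
```

```text
t: 17.35
ee_pos: [0.5981, -0.1835, 0.0802]
eef_rot: [0.999, -0.038, -0.001, -0.0]
contact_force: [0.1, 0.3, -0.1]
width: 0.713
gripper_force: 28.4
t: 17.65
ee_pos: [0.5999, -0.1839, 0.0787]
eef_rot: [0.999, -0.038, 0.002, 0.001]
contact_force: [-0.1, 0.3, 6.7]
width: 0.713
gripper_force: 28.9
7361 min [-50.1 -31.5 -64.4] max [24.8 30.8 59.7]
z=ax+by+c [-3.59806277e-01 -4.92654888e-04 -1.66853695e+01] tilt deg -19.789049693642397
n 1477 theta 24.117033915375686 centre [  1.5850946  -19.27660123] resid 0.7057883734862292 xz range [-36.58087557 -31.64742728] [23.92646868 -3.89113801]
[ 0.59980563 -0.18397506  0.07869094] [-0.33417951  0.69327912  6.57492858]
```

```bash
sed -i 's/(L\[:,2\]<15); M/(L[:,2]<-8)\&(L[:,0]>10); M/' tilt.py; python3 tilt.py w18
python3 - <<'E'
from h import *
a=cam("scene"); pic=a[0]
crop=pic[200:350,105:285]; save("s3",cv2.resize(crop,None,fx=4,fy=4,interpolation=cv2.INTER_CUBIC))
E
```

```text
7322 min [-49.8 -31.6 -64.6] max [24.8 30.7 -3. ]
z=ax+by+c [-3.62128885e-01 -5.32370859e-03 -1.68230932e+01] tilt deg -19.90678469008549
n 1405 theta 81.12436623285267 centre [ 17.17806466 -25.85169153] resid 0.5887492606844711 xz range [ 13.14039403 -37.93106583] [ 20.88543945 -11.17703842]
[ 0.59975716 -0.18395004  0.07867336] [-1.19507955  0.88953529  5.53310539]
```

View pics/s3.png

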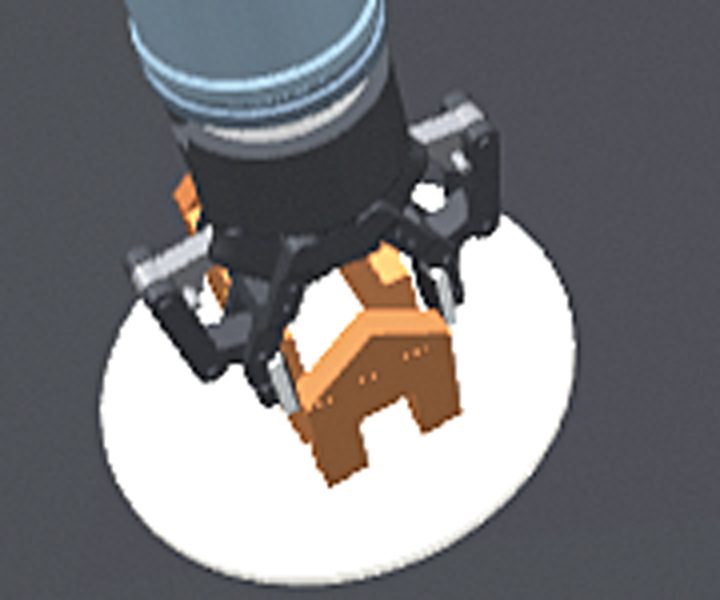

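It's now standing on the board but leaning out about 9°. I'll back off for room, then press and drag again.

```bash
python3 -m inch '[{"fingers":-0.4,"tx":0,"ty":0,"tz":-6,"roll":0},{"fingers":-0.4,"tx":15,"ty":0,"tz":-6,"roll":0},{"fingers":-0.4,"tx":15,"ty":0,"tz":-2,"roll":0},{"fingers":-0.4,"tx":15,"ty":0,"tz":0,"roll":0},{"fingers":-0.4,"tx":12,"ty":0,"tz":1,"roll":0},{"fingers":-0.4,"tx":9,"ty":0,"tz":1,"roll":0},{"fingers":-0.4,"tx":6,"ty":0,"tz":1,"roll":0},{"fingers":-0.4,"tx":3,"ty":0,"tz":1,"roll":0},{"fingers":-0.4,"tx":3,"ty":0,"tz":1,"roll":0}]' 20;  python3 tilt.py w19
```

```text
t: 18.7
ee_pos: [0.6025, -0.1845, 0.0776]
eef_rot: [0.999, -0.038, 0.002, 0.001]
contact_force: [1.3, 0.7, 7.0]
width: 0.711
gripper_force: 27.7
6646 min [-49.  -31.9 -63.7] max [20.  30.5 27.1]
z=ax+by+c [-3.65572084e-01 -2.52068921e-03 -1.87897431e+01] tilt deg -20.081001330424826
n 1234 theta 92.57412594179718 centre [ 14.62849482 -27.25314373] resid 0.5684504395347563 xz range [ 12.16387925 -39.06148757] [ 17.06143573 -12.68076242]
[ 0.60261565 -0.18452865  0.07759833] [ 1.53974682 -0.91660571  6.66856606]
```

```bash
python3 -m inch '[{"fingers":-0.4,"tx":0.5,"ty":0,"tz":-1,"roll":0},{"fingers":-0.42,"tx":0.5,"ty":0,"tz":-1.5,"roll":0},{"fingers":-0.44,"tx":0.5,"ty":0,"tz":-1.5,"roll":0},{"fingers":-0.46,"tx":0.5,"ty":0,"tz":-1.5,"roll":0},{"fingers":-0.5,"tx":0.5,"ty":0,"tz":-1.5,"roll":0},{"fingers":-0.6,"tx":0.5,"ty":0,"tz":-1.5,"roll":0},{"fingers":-0.65,"tx":0.5,"ty":0,"tz":-1.5,"roll":0},{"fingers":-0.65,"tx":0.5,"ty":0,"tz":-1.5,"roll":0}]' 20;  python3 tilt.py w20
```

```text
t: 19.55
ee_pos: [0.6019, -0.1837, 0.0771]
eef_rot: [0.999, -0.038, -0.0, -0.0]
contact_force: [-0.5, -0.2, 0.8]
width: 0.826
gripper_force: 0.0
6699 min [-48.6 -31.3 -63.8] max [19.2 30.8 15.3]
z=ax+by+c [-3.84396046e-01 -4.10134184e-03 -1.95324410e+01] tilt deg -21.02656252982543
n 1288 theta 92.1952365131424 centre [ 14.27064346 -27.84077081] resid 0.5731615612414712 xz range [ 11.87032102 -40.06202821] [ 16.71899265 -13.24061532]
[ 0.60193711 -0.18377578  0.0771142 ] [ 0.05027803 -0.39005427  0.26001573]
```

The wall stands on its own. I'll raise straight up and measure its lateral position and yaw against the shell.

```bash
python3 -m inch '[{"fingers":-0.65,"tx":0,"ty":0,"tz":-10,"roll":0},{"fingers":-0.7,"tx":0,"ty":0,"tz":-40,"roll":0},{"fingers":-0.8,"tx":0,"ty":0,"tz":-90,"roll":0},{"fingers":-0.8,"tx":0,"ty":0,"tz":-135,"roll":0},{"fingers":-0.8,"tx":0,"ty":0,"tz":-170,"roll":0},{"fingers":-0.8,"tx":0,"ty":0,"tz":-170,"roll":0},{"fingers":-0.8,"tx":0,"ty":0,"tz":-170,"roll":0},{"fingers":-0.8,"tx":0,"ty":0,"tz":-170,"roll":0}]'
cat > fit.py <<'E'
from h import *
import sys
a=cam("wrist");save(sys.argv[1],a[0]);np.savez(sys.argv[1],*a);pic,d,K,R,c=a
X=cloud(d,K,R,c)*1000; h=cv2.cvtColor(pic,cv2.COLOR_RGB2HSV)
m=(h[...,1]>80)&(h[...,2]>50)&(d>0)
o=np.array([.9972,-.0748]);l=np.array([-.0748,-.9972]); F=np.array([583.5,-182.])
P=X[m]; U=(P[:,:2]-F)@o; V=(P[:,:2]-F)@l; Z=P[:,2]
def st(n,q): print(n,q.sum(),"U",np.percentile(U[q],[1,50,99]).round(1),"V",np.percentile(V[q],[.5,99.5]).round(1),"mid",np.percentile(V[q],[.5,99.5]).mean().round(2),"Zmax",Z[q].max().round(1) if q.any() else 0)
B=(abs(V)<45)
st("plate body",B&(U>5)&(U<45)&(Z>55)&(Z<80))
st("plate low",B&(U>5)&(U<45)&(Z>14)&(Z<40))
st("peak",B&(U>5)&(U<45)&(Z>112))
st("walltops",B&(U<4)&(U>-60)&(abs(Z-84)<3))
q=B&(U>5)&(U<45)&(Z>20)&(Z<110)&(V<25)&(V>-25)
A=np.c_[V[q],Z[q],np.ones(q.sum())]
if q.sum()>50:
    for _ in range(4):
        k=np.linalg.lstsq(A,U[q],rcond=None)[0]; r=U[q]-A@k; g=abs(r)<max(1,2*r.std()); i=np.flatnonzero(q); q=np.zeros_like(q); q[i[g]]=True; A=A[g]
    print("outer face U=aV+bZ+c",k.round(3),"yaw deg",np.degrees(np.arctan(k[0])).round(2),"pitch",np.degrees(np.arctan(k[1])).round(2),"n",len(A))
s=robot.sense();print(s["ee_pos"],Rn.from_quat(s["eef_rot"]).as_matrix()[:,0].round(4),s["joint_pos"][5])
E
python3 fit.py w21
```

```text
t: 20.4
ee_pos: [0.6013, -0.1835, 0.2461]
eef_rot: [0.999, -0.038, -0.001, -0.001]
contact_force: [0.3, -0.5, -0.5]
width: 0.899
gripper_force: 0.0Traceback (most recent call last):
  File "fit.py", line 10, in <module>
    st("plate body",B&(U>5)&(U<45)&(Z>55)&(Z<80))
    ~~^^^^^^^^^^^^^^^^^^^^^^^^^^^^^^^^^^^^^^^^^^^
  File "fit.py", line 8, in st
    def st(n,q): print(n,q.sum(),"U",np.percentile(U[q],[1,50,99]).round(1),"V",np.percentile(V[q],[.5,99.5]).round(1),"mid",np.percentile(V[q],[.5,99.5]).mean().round(2),"Zmax",Z[q].max().round(1) if q.any() else 0)
                                     ~~~~~~~~~~~~~^^^^^^^^^^^^^^^^
    return _quantile_unchecked(
        a, q, axis, out, overwrite_input, method, keepdims, weights)
    return _ureduce(a,
                    func=_quantile_ureduce_func,
    ...<5 lines>...
                    overwrite_input=overwrite_input,
                    method=method)
    r = func(a, **kwargs)
    result = _quantile(arr,
                       quantiles=q,
    ...<2 lines>...
                       out=out,
                       weights=wgt)
    slices_having_nans = np.isnan(arr[-1, ...])
                                  ~~~^^^^^^^^^
IndexError: index -1 is out of bounds for axis 0 with size 0
```

No more pictures may be viewed, so from here I work by numbers.

```bash
cat > grid.py <<'E'
from h import *
import sys
a=np.load(sys.argv[1]); pic,d,K,R,c=[a[f"arr_{i}"] for i in range(5)]
X=cloud(d,K,R,c)*1000
o=np.array([.9972,-.0748]);l=np.array([-.0748,-.9972]); F=np.array([583.5,-182.])
U=(X[...,:2]-F)@o; V=(X[...,:2]-F)@l; Z=X[...,2]
g=(d>0)&(abs(V)<70)&(U>-100)&(U<100)&(Z>13)&(Z<160)
h=cv2.cvtColor(pic,cv2.COLOR_RGB2HSV)
for u in range(-100,100,10):
    q=g&(U>=u)&(U<u+10)
    if q.sum()>10: print(u,q.sum(),"V",V[q].min().round(),V[q].max().round(),"Z",np.percentile(Z[q],[1,50,99]).round(),"hsv",np.median(h[q],0))
E
python3 grid.py w21.npz
```

```text
-100 88 V -30.0 31.0 Z [ 85. 101. 116.] hsv [ 10. 119. 124.]
-90 1209 V -30.0 31.0 Z [ 16.  93. 116.] hsv [ 10. 103. 105.]
-80 1473 V -31.0 31.0 Z [ 15.  73. 111.] hsv [10. 76. 95.]
-70 284 V -31.0 31.0 Z [29. 84. 86.] hsv [ 11. 130. 205.]
-60 282 V -30.0 31.0 Z [26. 84. 86.] hsv [ 11. 127. 206.]
-50 298 V -31.0 31.0 Z [23. 84. 86.] hsv [ 11. 124. 207.]
-40 317 V -31.0 31.0 Z [19. 84. 86.] hsv [ 11. 122. 209.]
-30 321 V -30.0 31.0 Z [16. 84. 86.] hsv [ 11. 120. 209.]
-20 318 V -30.0 48.0 Z [14. 84. 86.] hsv [ 11. 119. 210.]
-10 388 V -31.0 31.0 Z [14. 84. 86.] hsv [ 11. 117. 211.]
0 405 V -31.0 31.0 Z [14. 53. 85.] hsv [ 10.  55. 112.]
20 409 V -30.0 31.0 Z [ 85. 102. 116.] hsv [ 11. 102. 178.]
30 1578 V -31.0 31.0 Z [ 16.  87. 115.] hsv [ 11.  62. 113.]
```

```bash
sed -i 's/^m=.*/m=(d>0)/; s/B=(abs(V)<45)/B=(abs(V)<45)\&(h[...,0][m]<22)/' fit.py; sed -i 's/def st(n,q): /def st(n,q):\n  if q.sum()>5: /' fit.py; python3 fit.py w22
```

```text
plate body 344 U [36.6 36.9 37.2] V [-30.2  31.2] mid 0.5 Zmax 80.0
plate low 154 U [35.4 36.9 37.2] V [-30.3  31.3] mid 0.47 Zmax 39.8
peak 832 U [ 8.5 28.5 36.6] V [-44.3  43.7] mid -0.27 Zmax 322.9
walltops 1476 U [-59.4 -27.7   0.2] V [-30.6  31.2] mid 0.29 Zmax 86.2
outer face U=aV+bZ+c [ 2.00e-03 -4.10e-02  3.91e+01] yaw deg 0.14 pitch -2.33 n 1070
[ 0.60121511 -0.18345774  0.24548006] [ 0.9971 -0.076  -0.0032] 1.173470135951582
```

```bash
python3 -m inch '[{"fingers":0.1,"tx":12.5,"ty":0,"tz":0,"roll":-8},{"fingers":0.1,"tx":12.5,"ty":0,"tz":0,"roll":-16},{"fingers":0.1,"tx":12.5,"ty":0,"tz":0,"roll":-24},{"fingers":0.1,"tx":12.5,"ty":0,"tz":0,"roll":-32},{"fingers":0.1,"tx":12.5,"ty":0,"tz":0,"roll":-40},{"fingers":0.1,"tx":12.5,"ty":0,"tz":0,"roll":-48},{"fingers":0.1,"tx":12.5,"ty":0,"tz":0,"roll":-56},{"fingers":0.1,"tx":12.5,"ty":0,"tz":0,"roll":-64},{"fingers":0.1,"tx":12.5,"ty":0,"tz":0,"roll":-72},{"fingers":0.1,"tx":12.5,"ty":0,"tz":0,"roll":-80},{"fingers":0.1,"tx":12.5,"ty":0,"tz":0,"roll":-90},{"fingers":0.1,"tx":12.5,"ty":0,"tz":0,"roll":-90},{"fingers":0.1,"tx":12.5,"ty":0,"tz":0,"roll":-90},{"fingers":0.1,"tx":12.5,"ty":0,"tz":0,"roll":-90},{"fingers":0.1,"tx":12.5,"ty":0,"tz":0,"roll":-90}]'; python3 fit.py w23; python3 grid.py w23.npz; python3 -c "
from h import *
s=robot.sense();p=s['ee_pos'][:2]*1000-[583.5,-182];print('TCP U V',p@[.9972,-.0748],p@[-.0748,-.9972],s['width'],Rn.from_quat(s['eef_rot']).as_matrix().round(4).tolist())"
```

```text
t: 22.0
ee_pos: [0.6144, -0.1848, 0.2471]
eef_rot: [0.734, 0.679, -0.0, -0.0]
contact_force: [0.6, -0.9, 0.4]
width: 0.449
gripper_force: 0.0
plate body 52 U [25.6 31.1 36.7] V [-30.8 -30.4] mid -30.61 Zmax 78.2
plate low 47 U [25.8 32.  37.3] V [-30.8 -30.4] mid -30.61 Zmax 39.8
peak 334 U [ 7.7 13.1 37.3] V [-17.5   7.3] mid -5.08 Zmax 324.0
walltops 1798 U [-59.5 -29.7   0.7] V [-30.8  31.4] mid 0.27 Zmax 86.3
outer face U=aV+bZ+c [-7.0000e-03 -7.0000e-03  3.2164e+01] yaw deg -0.42 pitch -0.38 n 578
[ 0.61447707 -0.18480622  0.24715744] [7.73e-02 9.97e-01 1.00e-04] -0.38829231360300814
-100 97 V -31.0 29.0 Z [ 21.  99. 116.] hsv [ 11. 135. 148.]
-90 932 V -31.0 31.0 Z [ 21.  99. 116.] hsv [ 10. 135. 156.]
-80 1944 V -31.0 31.0 Z [ 15.  78. 112.] hsv [10. 83. 85.]
-70 588 V -31.0 32.0 Z [15. 81. 85.] hsv [ 11.  104.5 138. ]
-60 593 V -31.0 32.0 Z [15. 81. 85.] hsv [ 11.  95. 139.]
-50 597 V -31.0 31.0 Z [15. 82. 86.] hsv [ 11. 104. 155.]
-40 589 V -58.0 31.0 Z [15. 80. 86.] hsv [ 11. 102. 155.]
-30 588 V -31.0 31.0 Z [15. 80. 86.] hsv [ 11.  82. 127.]
-20 586 V -31.0 31.0 Z [15. 81. 86.] hsv [ 11.  79. 128.]
-10 581 V -31.0 31.0 Z [15. 80. 85.] hsv [ 11.  77. 128.]
0 198 V -36.0 31.0 Z [13. 57. 85.] hsv [ 11.  45. 115.]
20 395 V -31.0 32.0 Z [ 16. 100. 116.] hsv [ 11. 110. 185.]
30 696 V -31.0 31.0 Z [ 22.  99. 116.] hsv [ 11. 105. 186.]
TCP U V 31.10023502899512 0.4812759269521081 0.44775152026631493 [[0.0773, 0.997, -0.0002], [0.997, -0.0773, 0.0001], [0.0001, -0.0002, -1.0]]
```

The side view gives U 25.7–37.3 for both the body and the base, so the wall is vertical and centred under the TCP. I'll descend and pinch it across its thickness.

```bash
python3 -m inch '[{"fingers":0.1,"tx":0,"ty":0,"tz":40,"roll":0},{"fingers":0.1,"tx":0,"ty":0,"tz":80,"roll":0},{"fingers":0.1,"tx":0,"ty":0,"tz":110,"roll":0},{"fingers":0.1,"tx":0,"ty":0,"tz":135,"roll":0},{"fingers":0.1,"tx":0,"ty":0,"tz":155,"roll":0},{"fingers":0.1,"tx":0,"ty":0,"tz":168,"roll":0},{"fingers":0.1,"tx":0,"ty":0,"tz":176,"roll":0},{"fingers":0.1,"tx":0,"ty":0,"tz":178,"roll":0},{"fingers":0.1,"tx":0,"ty":0,"tz":178,"roll":0},{"fingers":0.1,"tx":0,"ty":0,"tz":178,"roll":0}]'
python3 -m inch '[{"fingers":0.3,"tx":0,"ty":0,"tz":0,"roll":0},{"fingers":0.4,"tx":0,"ty":0,"tz":0,"roll":0},{"fingers":0.5,"tx":0,"ty":0,"tz":0,"roll":0},{"fingers":0.6,"tx":0,"ty":0,"tz":0,"roll":0},{"fingers":0.7,"tx":0,"ty":0,"tz":0,"roll":0},{"fingers":0.75,"tx":0,"ty":0,"tz":0,"roll":0},{"fingers":0.8,"tx":0,"ty":0,"tz":0,"roll":0},{"fingers":0.8,"tx":0,"ty":0,"tz":0,"roll":0},{"fingers":0.8,"tx":0,"ty":0,"tz":0,"roll":0}]' 30
```

```text
t: 23.05
ee_pos: [0.6152, -0.1852, 0.0705]
eef_rot: [0.734, 0.68, 0.0, 0.001]
contact_force: [0.3, 0.2, -0.0]
width: 0.45
gripper_force: 0.0
t: 23.95
ee_pos: [0.6146, -0.1848, 0.0694]
eef_rot: [0.733, 0.68, 0.0, 0.0]
contact_force: [0.0, -0.1, -0.0]
width: 0.138
gripper_force: 29.3
```

```bash
python3 -m inch '[{"fingers":0.8,"tx":0.2,"ty":-5,"tz":0,"roll":0},{"fingers":0.8,"tx":0.2,"ty":-10,"tz":0,"roll":0},{"fingers":0.8,"tx":0.2,"ty":-15,"tz":0,"roll":0},{"fingers":0.8,"tx":0.2,"ty":-19,"tz":0,"roll":0},{"fingers":0.8,"tx":0.2,"ty":-22,"tz":0,"roll":0},{"fingers":0.8,"tx":0.2,"ty":-22,"tz":0,"roll":0},{"fingers":0.8,"tx":0.2,"ty":-22,"tz":0,"roll":0}]' 
python3 -m inch '[{"fingers":0.8,"tx":0,"ty":-1,"tz":0,"roll":0},{"fingers":0.8,"tx":0,"ty":-2,"tz":0,"roll":0},{"fingers":0.8,"tx":0,"ty":-2,"tz":0,"roll":0},{"fingers":0.8,"tx":0,"ty":-2,"tz":0,"roll":0}]';python3 -m inch '[{"fingers":0.8,"tx":0,"ty":-1,"tz":0,"roll":0},{"fingers":0.8,"tx":0,"ty":-2,"tz":0,"roll":0},{"fingers":0.8,"tx":0,"ty":-2,"tz":0,"roll":0},{"fingers":0.8,"tx":0,"ty":-2,"tz":0,"roll":0}]';  python3 fit.py w24
```

```text
t: 24.65
ee_pos: [0.5921, -0.1829, 0.0694]
eef_rot: [0.733, 0.68, -0.0, -0.0]
contact_force: [-1.8, 0.7, 2.7]
width: 0.134
gripper_force: 29.6
t: 25.05
ee_pos: [0.5909, -0.1829, 0.0694]
eef_rot: [0.733, 0.68, 0.0, 0.0]
contact_force: [1.3, -0.5, 1.7]
width: 0.138
gripper_force: 29.4
t: 25.45
ee_pos: [0.5888, -0.1827, 0.0694]
eef_rot: [0.733, 0.68, 0.0, 0.0]
contact_force: [1.3, -0.1, 0.7]
width: 0.135
gripper_force: 29.8
plate body 652 U [ 5.1 11.6 25.4] V [-31.4  -6.2] mid -18.8 Zmax 80.0
plate low 190 U [ 5.2  8.9 12.5] V [-31.3 -30.5] mid -30.89 Zmax 39.9
peak 2507 U [ 5.3 14.5 25.9] V [-18.    7.1] mid -5.43 Zmax 147.2
walltops 5314 U [-59.5 -27.7   2.1] V [-31.2  30.4] mid -0.43 Zmax 87.0
outer face U=aV+bZ+c [ 0.366 -0.315 46.832] yaw deg 20.1 pitch -17.49 n 2573
[ 0.58883054 -0.18270335  0.06936556] [ 7.600e-02  9.971e-01 -1.000e-04] -0.40556108250809353
```

```bash
python3 -m inch '[{"fingers":0.8,"tx":0,"ty":-0.7,"tz":0,"roll":0},{"fingers":0.8,"tx":0,"ty":-1.5,"tz":0,"roll":0},{"fingers":0.8,"tx":0,"ty":-1.5,"tz":0,"roll":0},{"fingers":0.8,"tx":0,"ty":-1.5,"tz":0,"roll":0}]';python3 -c "
from h import *
s=robot.sense();p=s['ee_pos'][:2]*1000-[583.5,-182];print('TCP U V',p@[.9972,-.0748],p@[-.0748,-.9972],s['contact_force'],s['torque'])"
```

```text
t: 25.9
ee_pos: [0.5888, -0.1827, 0.0694]
eef_rot: [0.734, 0.68, 0.001, 0.001]
contact_force: [7.7, 0.4, -3.7]
width: 0.133
gripper_force: 29.5
TCP U V 5.350843239401757 0.30987635098437455 [ 7.71361524  0.40654482 -3.73887101] [-0.00684283 -1.18856426 -0.02804502]
```

```bash
python3 -m inch '[{"fingers":0.8,"tx":0,"ty":0,"tz":0.8,"roll":0},{"fingers":0.8,"tx":0,"ty":0,"tz":1.2,"roll":0},{"fingers":0.8,"tx":0,"ty":0,"tz":1.2,"roll":0},{"fingers":0.8,"tx":0,"ty":0,"tz":1.2,"roll":0}]';python3 - <<'E'
from h import *
a=cam("wrist");np.savez("w25",*a);pic,d,K,R,c=a
X=cloud(d,K,R,c)*1000;o=np.array([.9972,-.0748]);l=np.array([-.0748,-.9972]); F=np.array([583.5,-182.])
U=(X[...,:2]-F)@o; V=(X[...,:2]-F)@l; Z=X[...,2]; hue=cv2.cvtColor(pic,cv2.COLOR_RGB2HSV)[...,0]
B=(d>0)&(hue<22)
for z in(13,25,40,55,70,88,100):
    q=B&(abs(Z-z)<5)&(V<-20)&(V>-36)&(U>2)&(U<20)
    w=B&(abs(Z-z)<5)&(V<-20)&(V>-36)&(U<-5)&(U>-60)
    if q.sum()>5: print(z,q.sum(),"plate U",np.percentile(U[q],[2,98]).round(1),"V side med",np.median(V[q]).round(2),"min",np.percentile(V[q],2).round(1),"wall V med",np.median(V[w]).round(2) if w.any() else 0)
q=B&(abs(Z-112)<6)&(U>-5)&(U<20); print("peak",q.sum(),Z[q].max() if q.any() else 0,V[q].mean() if q.any() else 0)
f=[robot.sense()["contact_force"]];print(f,robot.sense()["t"])
E
```

```text
t: 26.3
ee_pos: [0.5888, -0.1827, 0.0694]
eef_rot: [0.733, 0.68, 0.001, 0.002]
contact_force: [4.2, 1.3, 5.5]
width: 0.133
gripper_force: 30.6
13 244 plate U [ 2.6 19.8] V side med -30.93 min -35.5 wall V med -31.1
25 100 plate U [ 2.2 12.4] V side med -30.9 min -31.2 wall V med -30.81
40 116 plate U [ 2.1 12.3] V side med -30.9 min -31.3 wall V med -30.83
55 168 plate U [ 2.3 12.3] V side med -30.91 min -31.3 wall V med -30.93
70 216 plate U [ 2.2 12.2] V side med -30.96 min -31.4 wall V med -30.85
88 890 plate U [ 2.3 12. ] V side med -27.31 min -31.1 wall V med -25.84
100 144 plate U [ 2.1 11.7] V side med -20.84 min -22.3 wall V med 0
peak 2708 117.85470029203948 -6.137473572130978
[array([4.98214109, 1.39059642, 3.93224069])] 26.35
```

```bash
python3 -m inch '[{"fingers":0.8,"tx":0,"ty":-0.4,"tz":-0.3,"roll":0},{"fingers":0.8,"tx":0,"ty":-0.9,"tz":-0.5,"roll":0},{"fingers":0.8,"tx":0,"ty":-0.9,"tz":-0.5,"roll":0},{"fingers":0.8,"tx":0,"ty":-0.9,"tz":-0.5,"roll":0}]'; python3 -m inch '[{"fingers":0.8,"tx":0,"ty":0,"tz":0,"roll":0},{"fingers":0.8,"tx":0,"ty":0,"tz":0,"roll":0},{"fingers":0.8,"tx":0,"ty":0,"tz":0,"roll":0}]'
```

```text
t: 26.75
ee_pos: [0.5888, -0.1828, 0.0694]
eef_rot: [0.734, 0.68, 0.002, 0.002]
contact_force: [9.2, 0.9, -1.2]
width: 0.134
gripper_force: 29.9
t: 27.05
ee_pos: [0.5888, -0.1827, 0.0694]
eef_rot: [0.734, 0.68, 0.002, 0.002]
contact_force: [9.0, 0.2, -0.8]
width: 0.13
gripper_force: 29.9
```

```bash
python3 -m inch '[{"fingers":0.8,"tx":0,"ty":0,"tz":0.3,"roll":0},{"fingers":0.8,"tx":0,"ty":0,"tz":0.3,"roll":0},{"fingers":0.8,"tx":0,"ty":0,"tz":0.3,"roll":0},{"fingers":0.8,"tx":0,"ty":0,"tz":0.3,"roll":0},{"fingers":0.8,"tx":0,"ty":0,"tz":0.3,"roll":0},{"fingers":0.8,"tx":0,"ty":0,"tz":0.3,"roll":0},{"fingers":0.8,"tx":0,"ty":0,"tz":0.3,"roll":0},{"fingers":0.8,"tx":0,"ty":0,"tz":0.3,"roll":0},{"fingers":0.8,"tx":0,"ty":0,"tz":0.3,"roll":0},{"fingers":0.8,"tx":0,"ty":0,"tz":0.3,"roll":0}]'; python3 -c "
from h import *
F=[]
for i in range(6): cam('wrist'); F.append(robot.sense()['contact_force'])
print(np.mean(F,0),np.std(F,0))"; python3 fit.py w26 | sed -n 4p
```

```text
t: 28.05
ee_pos: [0.5888, -0.1827, 0.0694]
eef_rot: [0.734, 0.68, 0.002, 0.002]
contact_force: [8.6, 1.4, 1.6]
width: 0.135
gripper_force: 30.2
[8.70877911 1.12891407 0.93074727] [0.48889973 0.5212498  0.63028385]
walltops 5399 U [-59.3 -28.1   2.2] V [-31.3  30.4] mid -0.45 Zmax 87.0
```

The wall is seated and flush, with a steady push of about 8.7 N and the wall still gripped. I'm handing it in.

```bash
python3 -c "
from workcell import robot
print(robot.sign_off())"
```

```text
the job is handed in; nothing more can be done
None
```

The front wall stands upright on the cake board, its visible side within about 0.2 mm of flush with the side wall. It is still gripped and pressed against the front edges with a steady push of about 8.7 N; the cutter, jar and strip were not touched, and the job was handed in at about 28 s of the 64 s allowed.

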